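# Fit the filler cap from the picking bin on a hydraulic power pack

### The arm

A 7-joint arm with a two-finger parallel gripper is mounted at the origin on the work surface. World frame = base frame: x ahead of the robot, y to its left, z up, the work surface at z = 0. Lengths are in mm, angles in rad, forces in N, time in s.
With the tool pointing down it reaches from about 400 to 925 mm from the base axis. Payload 5.6 kg.
Tool frame: the origin (TCP) lies on the centre line of the jaws, within the pads' length; the fingertips stand 17 mm ahead of it and the grasp point (between the pads) lies 2 mm behind it; z points along the fingers, x is the direction in which the jaws open and shut, and the axes are right-handed (so a half turn about z gives the same grasp; the last joint's range is limited). The gripper opens to 85 mm and grips with 20 to 120 N. Pads are 22 mm wide; open, the fingers measure 114 mm over their backs; the gripper's body (76 mm by 85 mm) begins 54 mm behind the grasp point. The pads swing forward as they close: fully open they stand 13 mm farther back than shut.
Start: joints at [-1.233, 0.468, -0.012, 1.603, 0.006, 1.071, -0.056], TCP at [241.62, 603.43, 248.29] pointing down, gripper open.
Joint ranges: [-2.53, 2.53], [-0.31, 2.02], [-1.57, 1.55], [0.28, 2.44], [-1.29, 4.43], [0.15, 1.84], [-2.92, 2.92]. Speed limits (rad/s): [2.57, 2.57, 3.14, 3.14, 3.14, 3.14, 3.14].

### API

Orientations are given as a 3x3 rotation matrix whose columns are the frame's x, y, z axes.
In Python, from cell import * gives the robot as it stands.
- The arm moves only by the tool arm_command, never from a script. Its argument "series" is a list of rows, each a list of 7 numbers: the shift along the tool's x, y, z in mm, then the turn, a rotation vector about the tool's x, y, z in units of 10 degrees (1.0 is 10 degrees), then the closure, from 0 (fully open) to 1 (shut). A call has 1 to 12 rows; each row shifts and turns the commanded pose from where the row before left it, along the tool's axes as they then stand; what a row does not reach is not made up. A row lasts 1/8 s, in which the tool goes at most 62.5 mm and 10.7 degrees, less where a joint would pass 70% of its speed; a pose out of reach is approached as far as the arm can. A call with a gripper value outside its range is refused whole. The fingers move at their own pace and stop on an object; the grip force is fixed at half the most. Time passes only in rows, so rows that do not move let the fingers close. It gives the time, the measured TCP pose, the force and the opening at its end, in the units of the state.
- sense(): the state, without advancing time (a new reading comes with each control period).
- camera(name): name is "scene" or "top"; returns the picture (480x640x3 uint8, red, green, blue); there is no depth.
- get_calibration(name): a dict with "fovy" (degrees; the focal length in pixels is half the picture's height over the tangent of half this angle, whatever the lens; pixels are square), "cx", "cy" (the principal point, pixels), "origin" and "attitude" of the camera in the world. Camera axes: x right, y up, looking along -z (the intrinsics and any distortion apply to the point x, -y, -z); pixel columns grow to the right and rows downward; lengths in mm; the calibration is good to about 2 mm. A picture is of the moment at which its call begins. get_calibration takes no time and is no camera call.
- close_job(): hands the job in, once; it reports no verdict.
The state is a dict: "time": time; "joint_positions": joint angles; "joint_vel": joint speeds; "tau": joint torques, N m; "eef_pos": TCP position; "tool_rot": TCP orientation; "wrist_force": force on the tool from outside, world axes, zero at the start; "moment": the same for the moment, N m; "gripper_width": finger opening in mm.
Only numpy, scipy, OpenCV 4.12 (cv2) and the standard library are available. Lean on these libraries where they do the work, as an engineer would, in place of code of your own. Each camera call takes 0.05 s, during which the arm holds its last target. There are 200 camera calls.

### The job

Take the black bayonet filler cap out of the sloping blue picking bin and close the power pack's filler neck with it: feel for the two notches by turning the cap while pressing it lightly until its lugs drop in, then press it down against the rubber seal and turn it clockwise until it is locked, so that it stays down by itself when you let go. Leave the two other parts lying in the bin and do not shift the hex socket and the bolt that stand on the bench between the rack and the power pack.

Things in the scene. Friction and masses are not known exactly. Their poses are not given: they have to be found in the camera images.
- cap_mid (a point): Black filler cap, 130 g, standing on its spigot in the blue bin, tilted like the floor. Point on its axis, half-way up its 43 mm; z out of its top, x through its two lugs and along the yellow bar on its top. Grasp the head: fluted, 55 mm across, from 4.5 mm below the point to 21.5 mm above. Below it a 28 mm steel spigot, bevelled at the foot, to 21.5 mm below the point.
- cap_lugs (a point): The cap's two opposite bayonet lugs: point on the cap's axis at their mid-height, 14 mm below cap_mid, same axes. They stand out of the spigot along x to 19 mm from the axis, 8 mm wide, 5 mm high; the spigot goes 5 mm below them and so enters the bore first.
- neck (a point): Mouth of the steel filler neck on the yellow tank of the power pack (fixed): centre of the top face of its brass bayonet ring, 205 mm above the bench, 40 above the tank; z up, y along the pack away from its motor. Neck 50 mm across. Ring 5 mm thick, bore 30.4 mm, two opposite notches 12 mm wide to 20.3 mm from the axis, with the lock below.
- notches (a point): Same place and axes as neck. The line through the two notches lies within 26 degrees either side of the x axis; the exact angle differs each time and is not given: find it by touch or by eye. Height of cap_mid over this point: 16.5 mm with the lugs on the ring beside the notches, about 10 mm dropped into them and resting on the seal, 4.5 mm pressed fully down.
- seal (a point): Top of the soft black rubber seal ring on the neck, 6 mm above the bayonet ring when free; a spring of 1500 N/m. Pressed until cap_mid is under 6.5 mm over the neck (about 6 N, 9 N fully down), the cap can turn: clockwise from above about 75 degrees to a stop, anticlockwise blocked. Let go after 40 degrees or more, the seal holds it up at 6.5 mm: locked.
- bin_floor (a point): Centre of the floor of the open blue picking bin, fixed on a rack. The floor slopes 27 degrees: x up the slope, away from the low front lip, y across the width, z square to the floor. Inside 202 mm along x, 262 along y; above the floor the lip is 30 mm, sides 70 (42 in the front third), back 78. An upper row of bins begins 140 mm up-slope.
- plug_mid (a point): Brass hex plug in the bin, 38 mm across, 30 mm high; point half-way up its axis. Cap, plug and bearing stand side by side across the bin's width, 20 mm down-slope of its centre, 62 to 81 mm apart, in any order. It must stay in the bin.
- bearing_mid (a point): Steel ball bearing lying in the bin, outer diameter 52 mm, bore 24 mm, 15 mm thick; point half-way up its axis. It must stay in the bin.
- socket: Steel hex socket, diameter 30 mm, 32 mm high, standing loose on the bench between the rack and the power pack; origin at the centre of its underside; bystander.
- bolt: Steel hex bolt standing on its head, 29 mm across the head, shank 16 mm, 55 mm high, loose on the bench between the rack and the power pack, farther from the robot; origin at the centre of its underside; bystander.
There are look-alikes about, which are no part of the job. What is shaped like the part that bears bearing_mid but red or yellow is not meant.

How it is judged (in metres and radians):
On the way, in this order (a step that is already met when the one before it is completed fails the run):
1. the cap has been lifted out of the bin, at least 120 mm clear of where it lay, with the two other parts left behind (distance of cap_mid from where it was at the start of the episode above 0.12 m), for 0.1 s.
2. the cap stands in the neck with its lugs down in the notches (horizontal distance between cap_mid and neck below 0.003 m and z of cap_mid in the frame of neck below 0.0125 m), for 0.1 s.
At the end, for the whole second after the job is handed in: the cap, let go and at rest, stays locked down: its middle 3 to 7.8 mm above the neck's mouth (locked 6.5 mm; unlocked the seal lifts it to about 10 mm), within 3 mm of the neck's axis, upright within 3.4 degrees; plug and bearing still in the bin (within 160 mm of its middle) (z of cap_mid in the frame of neck between 0.003 and 0.0078 m and horizontal distance between cap_mid and neck below 0.003 m and angle between cap_mid's own z axis and vertical below 0.06 rad and linear speed of cap below 0.01 m/s and distance between each of plug_mid, bearing_mid and bin_floor below 0.16 m); the robot touches nothing.
It fails at once if the hex socket or the bolt is shifted by more than 30 mm (distance of any of socket, bolt from where it was at the start of the episode above 0.03 m).
It fails at once if the brass plug or the bearing leaves the bin (distance between any of plug_mid, bearing_mid and bin_floor above 0.16 m).
It also fails if it takes over 51 s, if anything falls off the work surface, if the arm or the gripper's body presses on something with over 40 N, if the wrist force passes 120 N, or if a joint passes its speed limit or range.

## Working session

There is one attempt and no reset: what is moved stays moved. The work goes in short steps, Python scripts to look and compute and a tool call to move; the robot and the scene stay as the last step left them, time stands still between calls to the robot, and variables do not carry over. Pictures are saved under pics/ and viewed, about 8 in all and at most 12, crops included, and the job is handed in when it is done.

Besides the shell and the picture viewer there is one more tool, called as name([rows], argument=value, ...), one row to a line, values as JSON. arm_command: Moves the arm, as the interface text tells. Its arguments: {"type":"object","properties":{"series":{"type":"array"}},"required":["series"]}

```bash
mkdir -p pics; ls; python3 - <<'E'
from cell import *
import cv2
for n in("scene","top"):
    c=get_calibration(n);print(n,c)
    cv2.imwrite(f"pics/{n}0.png",camera(n)[:,:,::-1])
s=sense();print({k:s[k] for k in("time","eef_pos","tool_rot","wrist_force","gripper_width")})
E
```

```text
pics
scene {'fovy': 50.765521770393896, 'cx': 318.8846024969048, 'cy': 234.9489791766407, 'origin': array([ 955.62058156, -385.39471609,  724.76250063]), 'attitude': array([[ 0.70725714, -0.46088412,  0.53607197],
       [ 0.70692421,  0.46829423, -0.53005535],
       [-0.00674531,  0.75384769,  0.65701458]])}
top {'fovy': 55.12597570476381, 'cx': 316.6869622414394, 'cy': 234.30349511398938, 'origin': array([397.7955241 ,  78.48885611, 997.62753019]), 'attitude': array([[ 0.0252993 ,  0.99494229, -0.09720999],
       [-0.99953016,  0.02349248, -0.01968678],
       [-0.0173035 ,  0.09766238,  0.99506917]])}
{'time': 0.1, 'eef_pos': array([241.46306382, 602.96236796, 247.41740117]), 'tool_rot': array([[ 3.71746088e-01,  9.28334312e-01, -5.00869931e-04],
       [ 9.28333006e-01, -3.71746407e-01, -1.56162666e-03],
       [-1.63590821e-03,  1.15554514e-04, -9.99998655e-01]]), 'wrist_force': array([-0.1393849 , -0.35884455,  0.14759464]), 'gripper_width': 85.6064389683566}
```

View pics/scene0.png

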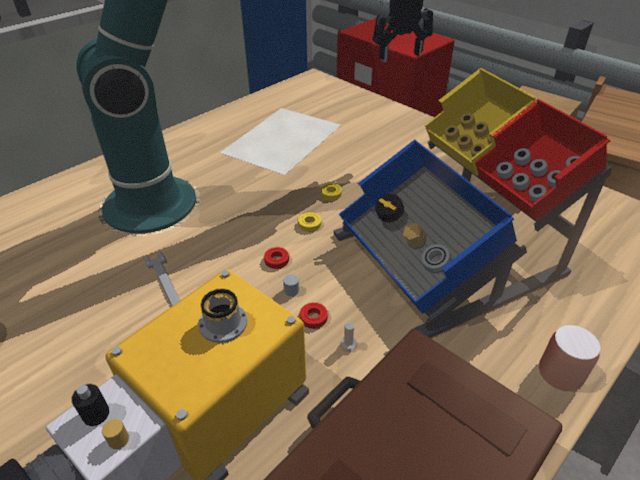

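View pics/top0.png

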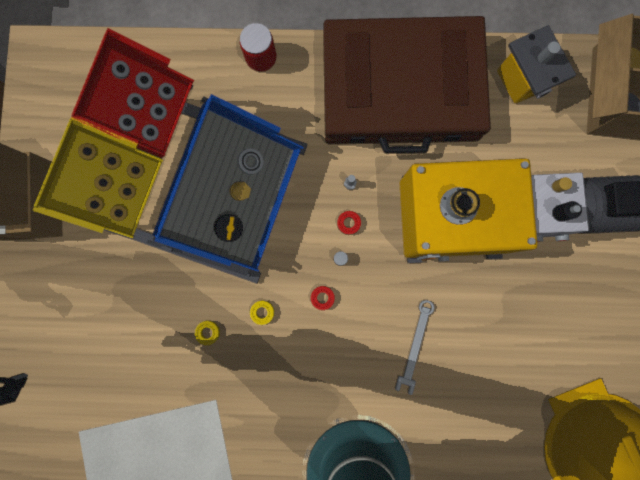

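The cap is black with a yellow bar, at top (229,228) and scene (389,207). The plug is at top (240,190) and the grey bearing at (250,160) in the bin. The red and yellow rings on the bench and the parts in the red and yellow bins are look-alikes. The neck is at top (466,203) and scene (220,305). I'll make one enlarged composite to confirm.

```bash
cat > h.py <<'E'
import numpy as np, cv2
from cell import *
C={n:get_calibration(n) for n in("scene","top")}
def ray(n,u,v):
    c=C[n];f=240/np.tan(np.radians(c["fovy"])/2)
    d=np.array([(u-c["cx"])/f,-(v-c["cy"])/f,-1.]);d=c["attitude"]@d
    return c["origin"],d/np.linalg.norm(d)
def proj(n,p):
    c=C[n];f=240/np.tan(np.radians(c["fovy"])/2)
    q=c["attitude"].T@(np.asarray(p,float)-c["origin"]);return np.array([c["cx"]-f*q[0]/q[2],c["cy"]+f*q[1]/q[2]])
def plane(n,u,v,z):
    o,d=ray(n,u,v);return o+d*(z-o[2])/d[2]
def tri(ps,pt):
    A=np.zeros((3,3));b=np.zeros(3);L=[ray("scene",*ps),ray("top",*pt)]
    for o,d in L:
        P=np.eye(3)-np.outer(d,d);A+=P;b+=P@o
    x=np.linalg.solve(A,b);return x,[round(float(np.linalg.norm((np.eye(3)-np.outer(d,d))@(x-o))),2) for o,d in L]
E
python3 - <<'E'
from h import *
s=cv2.imread("pics/scene0.png");t=cv2.imread("pics/top0.png")
def crop(im,u,v,w,h,k): return cv2.resize(im[v-h//2:v+h//2,u-w//2:u+w//2],None,fx=k,fy=k,interpolation=cv2.INTER_CUBIC)
a=np.vstack([np.hstack([crop(t,236,200,80,60,5),crop(s,410,225,80,60,5)]),np.hstack([crop(t,466,203,80,60,5),crop(s,220,310,80,60,5)])])
cv2.imwrite("pics/crop0.png",a)
for n,im,(u,v,w,h) in(("top",t,(229,228,40,40)),("scene",s,(389,207,40,34))):
    hsv=cv2.cvtColor(im,cv2.COLOR_BGR2HSV);m=np.zeros(im.shape[:2],np.uint8)
    x0,y0=u-w//2,v-h//2;R=np.s_[y0:y0+h,x0:x0+w]
    for nm,mm in(("bar",cv2.inRange(hsv,(12,120,100),(35,255,255))),("blk",cv2.inRange(hsv,(0,0,0),(179,255,50)))):
        k=np.zeros_like(m);k[R]=mm[R]
        for c in cv2.findContours(k,0,2)[0]:
            if cv2.contourArea(c)>12: print(n,nm,cv2.contourArea(c),cv2.minAreaRect(c),cv2.boundingRect(c))
E
```

```text
top bar 78.0 ((230.0, 228.0), (22.0, 6.0), 90.0) (227, 217, 7, 23)
top blk 671.0 ((227.5, 226.0), (30.0, 29.0), 90.0) (213, 211, 30, 31)
scene bar 65.0 ((386.9383544921875, 203.6643829345703), (18.14137840270996, 6.437263011932373), 20.556047439575195) (379, 198, 17, 12)
scene blk 475.5 ((389.3000793457031, 208.0999755859375), (28.174455642700195, 27.280029296875), 63.43495178222656) (375, 192, 29, 32)
```

View pics/crop0.png

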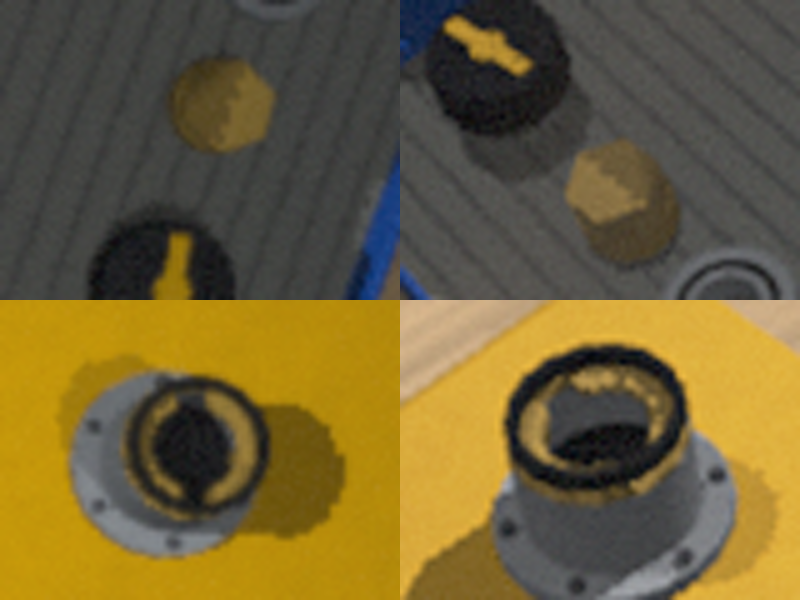

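The crop confirms the cap: black fluted head with a yellow bar, beside the brass hex plug. The neck with its black seal and brass ring is visible, with gaps in the ring roughly up/down in the top view. Next I measure cap, bin, neck and notch angle.

```bash
python3 - <<'E'
from h import *
np.set_printoptions(precision=3,suppress=True)
s=cv2.imread("pics/scene0.png");t=cv2.imread("pics/top0.png")
I={"scene":s,"top":t}
bar={}
for n,R in(("top",(209,208,40,40)),("scene",(372,190,36,34))):
    x,y,w,h=R;hs=cv2.cvtColor(I[n],cv2.COLOR_BGR2HSV)[y:y+h,x:x+w]
    m=cv2.inRange(hs,(12,120,90),(35,255,255));ys,xs=np.nonzero(m);p=np.c_[xs+x,ys+y].astype(float);c=p.mean(0)
    U,S,V=np.linalg.svd(p-c);d=V[0];pr=(p-c)@d;bar[n]=(c,c+d*pr.min(),c+d*pr.max(),c+d*0);print(n,bar[n][:3],S)
print("bar centre",tri(bar["scene"][0],bar["top"][0]))
# bin yaw: blue mask hull quad in top
hs=cv2.cvtColor(t,cv2.COLOR_BGR2HSV);m=cv2.inRange(hs,(105,140,50),(125,255,255));m[:, 320:]=0;m=cv2.morphologyEx(m,cv2.MORPH_OPEN,np.ones((2,2)))
n_,l,st,_=cv2.connectedComponentsWithStats(m);k=1+np.argmax(st[1:,4]);cs=cv2.convexHull(np.argwhere(l==k)[:,::-1].astype(np.int32))
q=cv2.approxPolyDP(cs,6,True)[:,0];print("quad top",q.tolist())
hs=cv2.cvtColor(s,cv2.COLOR_BGR2HSV);m=cv2.inRange(hs,(105,140,50),(125,255,255));m[:135]=0;m[:,:330]=0
n_,l,st,_=cv2.connectedComponentsWithStats(m);k=1+np.argmax(st[1:,4]);cs=cv2.convexHull(np.argwhere(l==k)[:,::-1].astype(np.int32))
print("quad scene",cv2.approxPolyDP(cs,5,True)[:,0].tolist())
# neck: seal ring
el={}
for n,(u,v) in(("top",(467,203)),("scene",(220,305))):
    g=cv2.cvtColor(I[n],cv2.COLOR_BGR2HSV);k=4;r=24
    b=cv2.resize(I[n][v-r:v+r,u-r:u+r],None,fx=k,fy=k,interpolation=cv2.INTER_CUBIC).max(2)
    m=(b<62).astype(np.uint8);c=max(cv2.findContours(m,0,2)[0],key=cv2.contourArea)
    c=cv2.convexHull(c);e=cv2.fitEllipse(c);ctr=(np.array(e[0])+.5)/k-.5+[u-r,v-r];el[n]=ctr;print(n,"seal ell",ctr,np.array(e[1])/k,plane(n,*ctr,211))
N,res=tri(el["scene"],el["top"]);print("neck",N,res)
for n in("top","scene"):
    N0=plane(n,*el[n],211)
    for rr in(17.5,):
        out=[]
        for a in range(-180,180,6):
            p=proj(n,[N0[0]+rr*np.cos(np.radians(a)),N0[1]+rr*np.sin(np.radians(a)),205])
            out.append((a,int(cv2.getRectSubPix(I[n].astype(np.float32),(1,1),tuple(map(float,p)))[0,0,2])))
        print(n,rr,out)
# tcp check of distortion
print("tcp px",proj("scene",[241.5,603,247.4]),proj("top",[241.5,603,247.4]))
E
```

```text
top (array([229.936, 227.872]), array([231.873, 216.803]), array([227.959, 239.168])) [64.392 15.374]
scene (array([386.897, 203.598]), array([379.023, 198.961]), array([394.838, 208.275])) [46.62  13.694]
bar centre (array([491.432, 262.697, 119.956]), [0.86, 0.86])
quad top [[303, 147], [258, 271], [156, 241], [212, 96]]
quad scene [[512, 218], [508, 245], [425, 311], [396, 280], [449, 168]]
top seal ell [465.265 201.787] [27.274 28.816] [ 536.912 -160.278  211.   ]
scene seal ell [218.639 303.453] [28.654 36.372] [ 539.456 -164.005  211.   ]
neck [ 537.12  -161.954  207.484] [0.73, 0.73]
top 17.5 [(-180, 19), (-174, 27), (-168, 59), (-162, 95), (-156, 118), (-150, 137), (-144, 139), (-138, 138), (-132, 135), (-126, 135), (-120, 136), (-114, 131), (-108, 134), (-102, 144), (-96, 148), (-90, 148), (-84, 147), (-78, 147), (-72, 147), (-66, 144), (-60, 144), (-54, 143), (-48, 144), (-42, 144), (-36, 139), (-30, 142), (-24, 135), (-18, 116), (-12, 73), (-6, 50), (0, 46), (6, 47), (12, 51), (18, 80), (24, 126), (30, 119), (36, 113), (42, 125), (48, 112), (54, 89), (60, 83), (66, 86), (7
[... 226 characters left out ...]
), (-168, 82), (-162, 144), (-156, 171), (-150, 170), (-144, 167), (-138, 166), (-132, 166), (-126, 169), (-120, 163), (-114, 135), (-108, 98), (-102, 57), (-96, 39), (-90, 26), (-84, 22), (-78, 23), (-72, 20), (-66, 27), (-60, 14), (-54, 27), (-48, 18), (-42, 11), (-36, 22), (-30, 18), (-24, 18), (-18, 25), (-12, 17), (-6, 17), (0, 20), (6, 22), (12, 21), (18, 29), (24, 30), (30, 32), (36, 42), (42, 45), (48, 84), (54, 96), (60, 108), (66, 121), (72, 102), (78, 113), (84, 148), (90, 146), (96, 120), (102, 122), (108, 127), (114, 123), (120, 112), (126, 99), (132, 126), (138, 128), (144, 143), (150, 154), (156, 119), (162, 82), (168, 63), (174, 65)]
tcp px [400.487  55.834] [ -2.74  368.495]
```

```bash
cat >> h.py <<'E'
from scipy.spatial.transform import Rotation as Ro
def delta(P,Rm):
    "shift (tool axes, mm) and rotvec (10deg) from the current measured pose to the goal"
    s=sense();R0=s["tool_rot"];return R0.T@(np.asarray(P)-s["eef_pos"]),np.degrees(Ro.from_matrix(R0.T@Rm).as_rotvec())/10
def yaw(v): return np.degrees(np.arctan2(v[1],v[0]))
E
python3 - <<'E'
from h import *
np.set_printoptions(precision=2,suppress=True)
ys=[]
for a,b in(((303,147),(258,271)),((212,96),(156,241)),((305,148),(259,277))):
    d=plane("top",*b,120)-plane("top",*a,120);ys.append(yaw(d)-90);
print("upslope yaw",ys)
y=np.radians(np.mean(ys));u=np.array([np.cos(y),np.sin(y),0]);z=np.array([0,0,1.]);th=np.radians(27)
bx=np.cos(th)*u+np.sin(th)*z;n=np.cos(th)*z-np.sin(th)*u;by=np.cross(n,bx)
top=np.array([491.4,262.7,120.]);mid=top-21.5*n
def onpl(nm,px):
    o,d=ray(nm,*px);return o+d*((top-o)@n)/(d@n)
for nm,a,b in(("top",(231.87,216.8),(227.96,239.17)),("scene",(379.02,198.96),(394.84,208.28))):
    d=onpl(nm,a)-onpl(nm,b);print(nm,"bar angle in bin frame",np.degrees(np.arctan2(d@by,d@bx)),np.linalg.norm(d))
for nm,px in (("bearing",(250,160)),("plug",(240,189))):
    p=onpl("top",px)-top;print(nm,p@bx,p@by)
R=np.c_[bx,np.cross(-n,bx),-n];print("mid",mid,"n",n,"bx",bx);np.savez("g.npz",mid=mid,R=R)
for h in(12,100): print(h,delta(mid+n*h,R))
E
```

```text
upslope yaw [np.float64(72.03758148637007), np.float64(71.99930489988265), np.float64(72.32971868441425)]
top bar angle in bin frame -79.46787201191518 43.73936383134755
scene bar angle in bin frame 101.46820665499924 44.711606401202964
bearing 10.121406053164808 -137.5810857090008
plug 8.7315699243161 -77.6042982588956
mid [494.4  271.99 100.84] n [-0.14 -0.43  0.89] bx [0.27 0.85 0.45]
12 (array([-218.44,  358.2 ,  136.28]), array([ 0.09,  2.71, -0.39]))
100 (array([-258.42,  360.96,   57.94]), array([ 0.09,  2.71, -0.39]))
```

arm_command([
  [-32.3, 45.1, 0, 0, 0, 0, 0],
  [-32.3, 45.1, 0, 0, 0, 0, 0],
  [-32.3, 45.1, 0, 0, 0, 0, 0],
  [-32.3, 45.1, 0, 0, 0, 0, 0],
  [-32.3, 45.1, 0, 0, 0, 0, 0],
  [-32.3, 45.1, 0, 0, 0, 0, 0],
  [-32.3, 45.1, 0, 0, 0, 0, 0],
  [-32.3, 45.1, 0, 0, 0, 0, 0],
  [0, 0, 0, 0.03, 0.9, -0.13, 0],
  [0, 0, 0, 0.03, 0.9, -0.13, 0],
  [0, 0, 0, 0.03, 0.9, -0.13, 0],
  [0, 0, 0, 0, 0, 0, 0],
])

```text
time: 1.6
eef_pos: [479.5, 227.0, 247.0]
tool_rot: [[0.283, 0.95, 0.133], [0.853, -0.312, 0.418], [0.439, -0.005, -0.898]]
wrist_force: [0.3, -1.5, -0.1]
gripper_width: 85.6
```

```bash
python3 - <<'E'
from h import *
np.set_printoptions(precision=2,suppress=True)
g=np.load("g.npz");mid=g["mid"];R=g["R"];n=-R[:,2]
for h in(12,50,100): print(h,delta(mid+n*h,R))
s=sense();print(s["time"],s["joint_positions"],s["wrist_force"])
E
```

```text
12 (array([-21.81,   0.8 , 140.12]), array([-0.01,  0.1 , -0.04]))
50 (array([-22.45,   0.73, 102.12]), array([-0.01,  0.1 , -0.04]))
100 (array([-23.29,   0.65,  52.13]), array([-0.01,  0.1 , -0.04]))
1.6 [-0.35  0.17  0.05  2.1  -0.62  0.69  1.4 ] [ 0.28 -1.45 -0.12]
```

arm_command([
  [-12, 0.4, 0, 0, 0.1, -0.04, 0],
  [-10.5, 0.3, 20, 0, 0, 0, 0],
  [0, 0, 45, 0, 0, 0, 0],
  [0, 0, 37, 0, 0, 0, 0],
  [0, 0, 0, 0, 0, 0, 0],
])

```text
time: 2.22
eef_pos: [486.9, 257.1, 145.0]
tool_rot: [[0.267, 0.955, 0.131], [0.85, -0.297, 0.435], [0.454, -0.005, -0.891]]
wrist_force: [-0.1, -0.5, -0.1]
gripper_width: 85.5
```

```bash
python3 - <<'E'
from h import *
np.set_printoptions(precision=2,suppress=True)
g=np.load("g.npz");mid=g["mid"];R=g["R"];n=-R[:,2]
print(delta(mid+n*12,R),sense()["time"])
k=4;o=[]
for nm,u,v in(("scene",395,200),("top",232,222)):
    im=camera(nm)[:,:,::-1].copy()
    o.append(cv2.resize(im[v-60:v+60,u-50:u+50],None,fx=k,fy=k,interpolation=cv2.INTER_CUBIC))
cv2.imwrite("pics/pre.png",np.hstack(o))
E
```

```text
(array([-5.35,  2.87, 34.8 ]), array([-0.05,  0.  ,  0.04])) 2.225
```

View pics/pre.png

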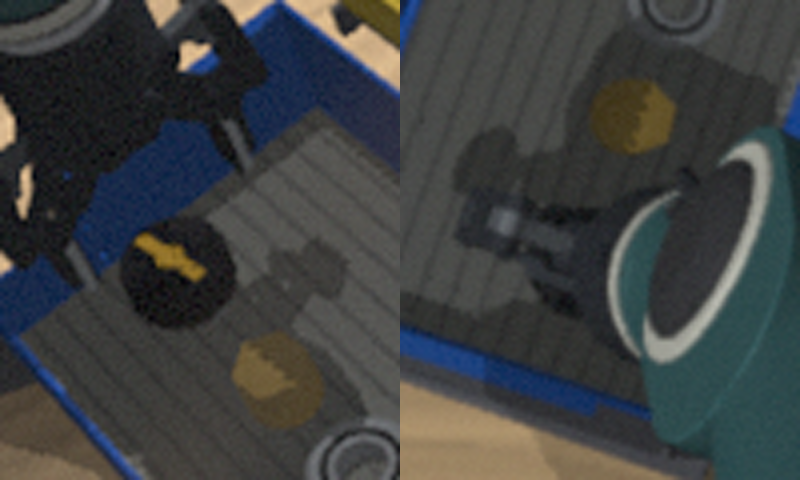

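The fingers straddle the black cap along the slope, and the plug and bearing are clear of them. I let the arm settle and check.

arm_command([
  [0, 0, 0, 0, 0, 0, 0],
  [0, 0, 0, 0, 0, 0, 0],
])

```text
time: 2.58
eef_pos: [489.3, 254.7, 148.6]
tool_rot: [[0.267, 0.953, 0.14], [0.848, -0.302, 0.436], [0.458, 0.003, -0.889]]
wrist_force: [-0.2, -0.8, 0.2]
gripper_width: 85.6
```

```bash
python3 - <<'E'
from h import *
np.set_printoptions(precision=2,suppress=True)
g=np.load("g.npz");mid=g["mid"];R=g["R"];n=-R[:,2]
print(delta(mid+n*12,R),sense()["time"])
E
```

```text
(array([-5.81, -0.51, 38.67]), array([-0.  , -0.03,  0.04])) 2.575
```

arm_command([
  [-5.8, -0.5, 0, 0, 0, 0.04, 0],
  [0, 0, 14, 0, 0, 0, 0],
  [0, 0, 14, 0, 0, 0, 0],
  [0, 0, 10.5, 0, 0, 0, 0],
  [0, 0, 0, 0, 0, 0, 0],
  [0, 0, 0, 0, 0, 0, 0],
  [0, 0, 0, 0, 0, 0, 0],
])

```text
time: 3.45
eef_pos: [492.2, 266.8, 110.7]
tool_rot: [[0.274, 0.952, 0.139], [0.846, -0.307, 0.436], [0.457, -0.002, -0.889]]
wrist_force: [0.6, 0.6, -0.2]
gripper_width: 85.7
```

```bash
python3 - <<'E'
from h import *
np.set_printoptions(precision=2,suppress=True)
g=np.load("g.npz");mid=g["mid"];R=g["R"];n=-R[:,2]
print(delta(mid+n*12,R),sense()["time"])
E
```

```text
(array([ 0.55,  0.49, -0.71]), array([-0.01, -0.02, -0.01])) 3.45
```

Positioned within 1 mm, so I close.

arm_command([
  [0, 0, 0, 0, 0, 0, 0.3],
  [0, 0, 0, 0, 0, 0, 0.6],
  [0, 0, 0, 0, 0, 0, 1],
  [0, 0, 0, 0, 0, 0, 1],
  [0, 0, 0, 0, 0, 0, 1],
  [0, 0, 0, 0, 0, 0, 1],
  [0, 0, 0, 0, 0, 0, 1],
  [0, 0, 0, 0, 0, 0, 1],
])

```text
time: 4.45
eef_pos: [492.1, 266.7, 111.0]
tool_rot: [[0.274, 0.952, 0.139], [0.846, -0.307, 0.436], [0.457, -0.002, -0.889]]
wrist_force: [-2.5, -2.2, 5.5]
gripper_width: 53.6
```

arm_command([
  [0, 0, -15, 0, 0, 0, 1],
  [0, 0, -30, 0, 0, 0, 1],
  [0, 0, -50, 0, 0, 0, 1],
  [0, 0, -55, 0, 0, 0, 1],
  [0, 0, -50, 0, 0, 0, 1],
  [0, 0, -30, 0, 0, 0, 1],
  [0, 0, 0, 0, 0, 0, 1],
  [0, 0, 0, 0, 0, 0, 1],
])

```text
time: 5.45
eef_pos: [459.3, 166.9, 314.2]
tool_rot: [[0.274, 0.952, 0.137], [0.846, -0.307, 0.435], [0.456, -0.003, -0.89]]
wrist_force: [0.6, 0.9, -1.7]
gripper_width: 53.1
```

```bash
python3 - <<'E'
from h import *
np.set_printoptions(precision=2,suppress=True)
y=np.radians(79);x=np.array([np.cos(y),np.sin(y),0]);z=np.array([0,0,-1.])
R=np.c_[x,np.cross(z,x),z];np.save("Rn.npy",R)
# cap mid was 12 mm ahead of tcp along tool z -> tcp goal
s=sense();print(s["eef_pos"],s["gripper_width"],s["joint_positions"],s["wrist_force"])
P=np.array([538,-162,205+60+12.]);print(delta(P,R)); 
# translation-first numbers in tool frame for hovering height
print("world shift",P-s["eef_pos"], "upright shift",R.T@(P-s["eef_pos"]))
E
```

```text
[459.34 166.9  314.18] 53.08397718450538 [-0.29  0.03  0.13  2.1  -0.56  0.87  1.43] [ 0.6   0.89 -1.7 ]
(array([-273.8 ,  175.82,  -99.33]), array([ 0.14, -2.71, -0.68]))
world shift [  78.66 -328.9   -37.18] upright shift [-307.85  139.97   37.18]
```

arm_command([
  [0, 0, 0, 0.05, -0.9, -0.23, 1],
  [0, 0, 0, 0.05, -0.9, -0.23, 1],
  [0, 0, 0, 0.04, -0.91, -0.22, 1],
  [-44, 20, 0, 0, 0, 0, 1],
  [-44, 20, 0, 0, 0, 0, 1],
  [-44, 20, 0, 0, 0, 0, 1],
  [-44, 20, 0, 0, 0, 0, 1],
  [-44, 20, 0, 0, 0, 0, 1],
  [-44, 20, 0, 0, 0, 0, 1],
  [-44, 20, 0, 0, 0, 0, 1],
  [0, 0, 0, 0, 0, 0, 1],
  [0, 0, 0, 0, 0, 0, 1],
])

```text
time: 6.95
eef_pos: [538.5, -160.9, 313.1]
tool_rot: [[0.19, 0.982, -0.001], [0.982, -0.19, 0.002], [0.002, -0.001, -1.0]]
wrist_force: [0.0, 0.5, -0.5]
gripper_width: 53.7
```

```bash
python3 - <<'E'
from h import *
np.set_printoptions(precision=2,suppress=True)
R=np.load("Rn.npy");s=sense()
print(s["joint_positions"],s["gripper_width"],s["eef_pos"])
print(delta([538,-162,205+55+12],R))
E
```

```text
[-0.02  0.26  0.3   1.77 -0.09  1.13  1.69] 53.693798575968835 [ 538.51 -160.95  313.08]
(array([-1.2 , -0.25, 41.07]), array([-0.01, -0.01,  0.01]))
```

arm_command([
  [-1, -0.3, 20, 0, 0, 0, 1],
  [0, 0, 21, 0, 0, 0, 1],
  [0, 0, 0, 0, 0, 0, 1],
  [0, 0, 0, 0, 0, 0, 1],
])

```text
time: 7.45
eef_pos: [538.9, -162.2, 274.4]
tool_rot: [[0.189, 0.982, 0.003], [0.982, -0.189, 0.001], [0.001, 0.003, -1.0]]
wrist_force: [-0.3, -0.4, -0.8]
gripper_width: 53.0
```

```bash
python3 - <<'E'
from h import *
np.set_printoptions(precision=2,suppress=True)
R=np.load("Rn.npy");s=sense();print(s["wrist_force"],s["moment"],s["time"],s["eef_pos"])
a=camera("scene")[:,:,::-1];b=camera("top")[:,:,::-1];cv2.imwrite("pics/n_s.png",a);cv2.imwrite("pics/n_t.png",b)
f=lambda im,u,v:cv2.resize(im[v-50:v+50,u-40:u+40],None,fx=5,fy=5,interpolation=cv2.INTER_CUBIC)
cv2.imwrite("pics/hover.png",np.hstack([f(a,225,280),f(b,466,200)]))
P=s["eef_pos"];m=P-[0,0,12]
print("pred cap mid/bottom px scene",proj("scene",m),proj("scene",m-[0,0,21.5]),"top",proj("top",m))
print("neck px",proj("scene",[538,-162,211]))
E
```

```text
[-0.26 -0.39 -0.84] [0.04 0.02 0.04] 7.45 [ 538.89 -162.18  274.36]
pred cap mid/bottom px scene [214.02 275.69] [216.38 287.24] top [476.15 195.24]
neck px [219.2  302.07]
```

View pics/hover.png

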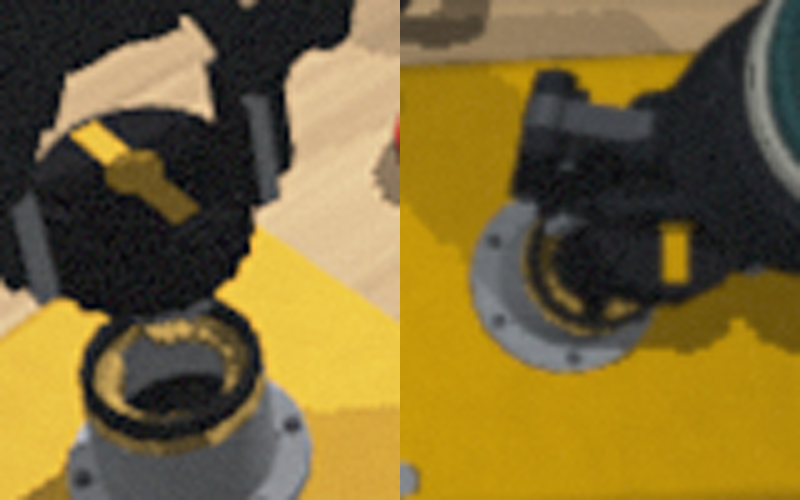

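```bash
python3 - <<'E'
from h import *
np.set_printoptions(precision=2,suppress=True)
a=cv2.imread("pics/n_s.png");hs=cv2.cvtColor(a,cv2.COLOR_BGR2HSV)
m=cv2.inRange(hs,(12,110,80),(35,255,255));x,y,w,h=194,250,36,28
ys,xs=np.nonzero(m[y:y+h,x:x+w]);n_,l,st,ce=cv2.connectedComponentsWithStats(m[y:y+h,x:x+w]);k=1+np.argmax(st[1:,4]);print(st[k])
ys,xs=np.nonzero(l==k);p=np.c_[xs+x,ys+y].astype(float);c=p.mean(0);V=np.linalg.svd(p-c)[2][0];pr=(p-c)@V
A,B=[plane("scene",*(c+V*q),284.2) for q in(pr.min(),pr.max())];print("centre",c,plane("scene",*c,284.2),"mid of ends",(A+B)/2,"bar yaw",yaw(B-A),np.linalg.norm(A-B))
print(plane("scene",218.64,303.45,211))
E
```

```text
[  5   4  25  20 183]
centre [210.79 263.33] [ 538.11 -162.73  284.2 ] mid of ends [ 538.6  -162.72  284.2 ] bar yaw 1.0475495405109707 46.21242241734113
[ 539.45 -164.    211.  ]
```

arm_command([
  [0, -1, 15, 0, 0, 0, 1],
  [0, 0, 15, 0, 0, 0, 1],
  [0, 0, 3, 0, 0, 0, 1],
  [0, 0, 0, 0, 0, 0, 1],
  [0, 0, 0, 0, 0, 0, 1],
])

```text
time: 8.18
eef_pos: [537.8, -163.1, 241.2]
tool_rot: [[0.191, 0.982, 0.003], [0.982, -0.191, 0.0], [0.001, 0.003, -1.0]]
wrist_force: [0.4, -0.1, -0.3]
gripper_width: 53.3
```

arm_command([
  [1, 0, 2, 0, 0, 0, 1],
  [0, 0, 2, 0, 0, 0, 1],
  [0, 0, 1.5, 0, 0, 0, 1],
  [0, 0, 0, 0, 0, 0, 1],
])

```text
time: 8.68
eef_pos: [537.7, -162.0, 235.2]
tool_rot: [[0.191, 0.982, 0.002], [0.982, -0.191, 0.001], [0.001, 0.002, -1.0]]
wrist_force: [-1.4, 0.3, -0.5]
gripper_width: 53.6
```

arm_command([
  [0, 0, 1, 0, 0, 0, 1],
  [0, 0, 1, 0, 0, 0, 1],
  [0, 0, 1, 0, 0, 0, 1],
  [0, 0, 0, 0, 0, 0, 1],
])

```text
time: 9.18
eef_pos: [537.6, -162.1, 232.2]
tool_rot: [[0.191, 0.982, 0.002], [0.982, -0.191, 0.001], [0.001, 0.002, -1.0]]
wrist_force: [-0.2, -0.0, -0.7]
gripper_width: 53.4
```

arm_command([
  [0, 0, 1, 0, 0, 0, 1],
  [0, 0, 1, 0, 0, 0, 1],
  [0, 0, 0, 0, 0, 0, 1],
  [0, 0, 0, 0, 0, 0, 1],
])

```text
time: 9.68
eef_pos: [537.6, -162.0, 230.2]
tool_rot: [[0.191, 0.982, 0.002], [0.982, -0.191, 0.001], [0.001, 0.002, -1.0]]
wrist_force: [-1.0, 0.1, -1.1]
gripper_width: 53.3
```

arm_command([
  [0, 0, 1, 0, 0, 0, 1],
  [0, 0, 1, 0, 0, 0, 1],
  [0, 0, 1, 0, 0, 0, 1],
  [0, 0, 0, 0, 0, 0, 1],
  [0, 0, 0, 0, 0, 0, 1],
])

```text
time: 10.3
eef_pos: [537.7, -162.0, 227.4]
tool_rot: [[0.191, 0.982, 0.002], [0.982, -0.191, 0.001], [0.001, 0.002, -1.0]]
wrist_force: [-1.4, 0.2, 1.7]
gripper_width: 53.5
```

arm_command([
  [0, 0, 1, 0, 0, 0, 1],
  [0, 0, 1, 0, 0, 0, 1],
  [0, 0, 0, 0, 0, 0, 1],
  [0, 0, 0, 0, 0, 0, 1],
])

```text
time: 10.8
eef_pos: [537.8, -162.0, 225.5]
tool_rot: [[0.191, 0.982, 0.002], [0.982, -0.191, 0.001], [0.001, 0.002, -1.0]]
wrist_force: [-4.4, -0.3, 4.9]
gripper_width: 53.2
```

arm_command([
  [-0.1, -0.7, 1, 0, 0, 0, 1],
  [0, 0, 0.8, 0, 0, 0, 1],
  [0, 0, 0, 0, 0, 0, 1],
  [0, 0, 0, 0, 0, 0, 1],
])

```text
time: 11.3
eef_pos: [537.8, -162.1, 224.1]
tool_rot: [[0.191, 0.982, 0.004], [0.982, -0.191, 0.0], [0.001, 0.004, -1.0]]
wrist_force: [-2.5, -0.6, 6.2]
gripper_width: 53.1
```

arm_command([
  [0, -0.4, 0.8, 0, 0, 0, 1],
  [0, 0, 0, 0, 0, 0, 1],
  [0, 0, 0, 0, 0, 0.4, 1],
  [0, 0, 0, 0, 0, 0.4, 1],
  [0, 0, 0, 0, 0, 0.4, 1],
  [0, 0, 0, 0, 0, 0, 1],
])

```text
time: 12.05
eef_pos: [538.0, -161.6, 223.7]
tool_rot: [[0.391, 0.92, 0.005], [0.921, -0.391, 0.001], [0.003, 0.005, -1.0]]
wrist_force: [-2.2, 1.2, 7.1]
gripper_width: 53.3
```

```bash
python3 -c "
from h import *
s=sense();print(s['moment'],s['wrist_force'],s['eef_pos'],yaw(s['tool_rot'][:,0]),s['joint_positions'])"
```

```text
[ 0.17703201  0.5200082  -0.10299314] [-2.19729697  1.22749453  7.105071  ] [ 537.95930914 -161.62095681  223.66178351] 67.00059166491374 [-0.03568209  0.34842743  0.33292335  1.86836477 -0.14082569  0.94226827
  1.53053464]
```

arm_command([
  [0, 0, 0.4, 0, 0, 0.5, 1],
  [0, 0, 0, 0, 0, 0.5, 1],
  [0, 0, 0, 0, 0, 0.5, 1],
  [0, 0, 0, 0, 0, 0, 1],
])

```text
time: 12.55
eef_pos: [537.9, -161.6, 223.3]
tool_rot: [[0.616, 0.788, 0.005], [0.788, -0.616, 0.001], [0.004, 0.004, -1.0]]
wrist_force: [-2.7, 1.1, 7.8]
gripper_width: 53.1
```

```bash
python3 -c "
from h import *
s=sense();print(s['moment'],s['wrist_force'],s['eef_pos'],yaw(s['tool_rot'][:,0]),s['joint_positions'])"
```

```text
[ 0.15824167  0.65262703 -0.09215078] [-2.71628771  1.09529868  7.83128795] [ 537.94538396 -161.63934975  223.30652004] 51.99286815469294 [-0.07755596  0.35254745  0.38565492  1.87134748 -0.16359938  0.94318552
  1.28990562]
```

arm_command([
  [0, 0, 0, 0, 0, 0.6, 1],
  [0, 0, 0, 0, 0, 0.6, 1],
  [0, 0, 0, 0, 0, 0.6, 1],
  [0, 0, 0, 0, 0, 0.6, 1],
  [0, 0, 0, 0, 0, 0.6, 1],
  [0, 0, 0, 0, 0, 0, 1],
])

```text
time: 13.3
eef_pos: [537.9, -161.6, 223.3]
tool_rot: [[0.927, 0.374, 0.005], [0.374, -0.927, 0.001], [0.005, 0.001, -1.0]]
wrist_force: [-1.6, 1.3, 7.3]
gripper_width: 53.3
```

```bash
python3 -c "
from h import *
s=sense();print(s['moment'],s['wrist_force'],s['eef_pos'],yaw(s['tool_rot'][:,0]),s['joint_positions'])"
```

```text
[ 0.16872974  0.63697423 -0.11128071] [-1.63081142  1.33950265  7.34898458] [ 537.92505462 -161.60422196  223.27038825] 21.98655531973378 [-0.16290154  0.36321068  0.49426666  1.87668119 -0.21149231  0.94800656
  0.81124046]
```

arm_command([
  [0, 0, 0, 0, 0, 0.5, 1],
  [0, 0, 0, 0, 0, 0.5, 1],
  [0, 0, 0, 0, 0, 0, 1],
  [0, 0, -1, 0, 0, 0, 1],
  [0, 0, -1, 0, 0, 0, 1],
  [0, 0, 0, 0, 0, 0, 1],
  [0, 0, 0, 0, 0, 0, 1],
])

```text
time: 14.18
eef_pos: [537.9, -161.6, 224.7]
tool_rot: [[0.978, 0.208, 0.005], [0.208, -0.978, 0.0], [0.005, 0.001, -1.0]]
wrist_force: [2.9, 1.1, 2.6]
gripper_width: 53.4
```

```bash
python3 - <<'E'
from h import *
s=sense();print(s['moment'],s['wrist_force'],s['eef_pos'],yaw(s['tool_rot'][:,0]))
a=camera("scene")[:,:,::-1];b=camera("top")[:,:,::-1]
f=lambda im,u,v:cv2.resize(im[v-50:v+50,u-40:u+40],None,fx=5,fy=5,interpolation=cv2.INTER_CUBIC)
cv2.imwrite("pics/lock.png",np.hstack([f(a,225,280),f(b,466,200)]))
E
```

```text
[ 0.1835976  -0.5752733  -0.02024912] [2.85182004 1.05532478 2.57414168] [ 537.88040724 -161.63615076  224.66891837] 12.03262948881186
```

View pics/lock.png

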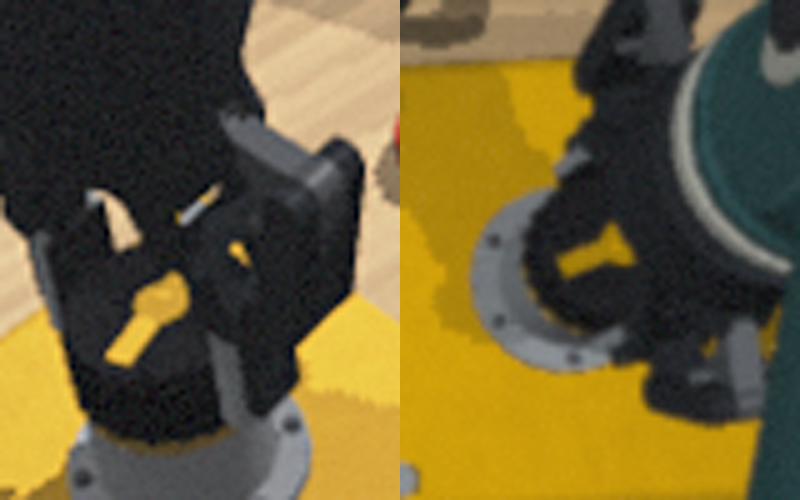

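The cap sits on the seal, and the bar has turned about 65° clockwise from its insertion heading. The force fell faster than the seal's rate on easing up, so the lock is taking the load. Release.

arm_command([
  [0, 0, 0, 0, 0, 0, 0.3],
  [0, 0, 0, 0, 0, 0, 0.1],
  [0, 0, 0, 0, 0, 0, 0],
  [0, 0, 0, 0, 0, 0, 0],
  [0, 0, 0, 0, 0, 0, 0],
  [0, 0, 0, 0, 0, 0, 0],
])

```text
time: 15.02
eef_pos: [536.6, -161.9, 224.4]
tool_rot: [[0.978, 0.208, 0.002], [0.208, -0.978, 0.001], [0.002, -0.0, -1.0]]
wrist_force: [-0.2, 0.3, -0.3]
gripper_width: 85.3
```

arm_command([
  [0, 0, -10, 0, 0, 0, 0],
  [0, 0, -30, 0, 0, 0, 0],
  [0, 0, -50, 0, 0, 0, 0],
  [-50, 0, -30, 0, 0, 0, 0],
  [-60, 0, 0, 0, 0, 0, 0],
  [-60, 0, 0, 0, 0, 0, 0],
  [0, 0, 0, 0, 0, 0, 0],
  [0, 0, 0, 0, 0, 0, 0],
])

```text
time: 16.02
eef_pos: [370.8, -197.3, 344.9]
tool_rot: [[0.978, 0.208, 0.005], [0.208, -0.978, 0.001], [0.005, 0.0, -1.0]]
wrist_force: [0.4, 0.4, -0.2]
gripper_width: 85.2
```

```bash
python3 - <<'E'
from h import *
a=camera("scene")[:,:,::-1];b=camera("top")[:,:,::-1];cv2.imwrite("pics/e_s.png",a);cv2.imwrite("pics/e_t.png",b)
f=lambda im,u,v:cv2.resize(im[v-50:v+50,u-40:u+40],None,fx=5,fy=5,interpolation=cv2.INTER_CUBIC)
cv2.imwrite("pics/end.png",np.hstack([f(a,225,300),f(b,466,200)]))
E
```

```text
(no output)
```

View pics/end.png

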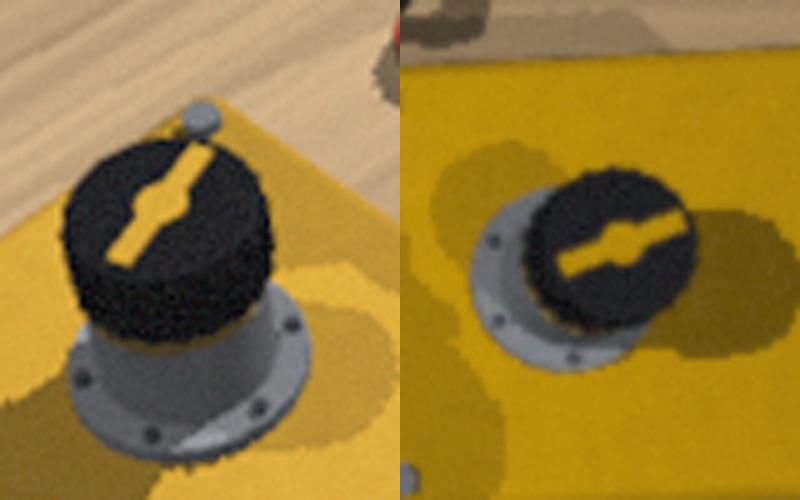

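View pics/e_s.png

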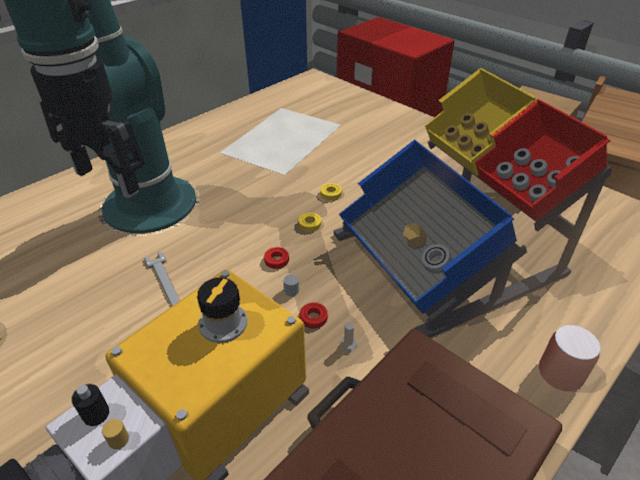

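The cap sits level on the neck at scene (220,297). The plug, bearing, socket and bolt are in place and the arm is clear. One height check, then I hand in.

```bash
python3 - <<'E'
from h import *
np.set_printoptions(precision=2,suppress=True)
c={}
for n,f,(x,y,w,h) in(("scene","pics/e_s.png",(204,276,28,30)),("top","pics/e_t.png",(495-3-0,0,0,0))):
    if n=="top": x,y,w,h=495-0,188,32,20; x=494
    if n=="top": x=466-40+30;y=188;w=30;h=20;x+=40-15-25+0
    im=cv2.imread(f);m=cv2.inRange(cv2.cvtColor(im,cv2.COLOR_BGR2HSV),(12,110,90),(35,255,255))[y:y+h,x:x+w]
    n_,l,st,ce=cv2.connectedComponentsWithStats(m);k=1+np.argmin(np.linalg.norm(ce[1:]-[w/2,h/2],axis=1)+100*(st[1:,4]<30));c[n]=ce[k]+[x,y];print(n,c[n],st[k])
print(tri(c["scene"],c["top"]),"expected z 233 locked, 236.5 unlocked")
for z in(233,236.5):print(plane("scene",*c["scene"],z),plane("top",*c["top"],z))
E
```

```text
scene [217.72 289.29] [  2   0  26  28 215]
top [471.51 197.18] [  1   0  29  18 184]
(array([ 540.36, -162.11,  238.  ]), [0.41, 0.41]) expected z 233 locked, 236.5 unlocked
[ 536.38 -159.51  233.  ] [ 541.06 -164.04  233.  ]
[ 539.37 -161.12  236.5 ] [ 540.41 -162.93  236.5 ]
```

```bash
python3 - <<'E'
from h import *
np.set_printoptions(precision=2,suppress=True)
c={}
for n,f,(x0,y0,x1,y1) in(("scene","pics/e_s.png",(205,277,230,304)),("top","pics/e_t.png",(456,191,484,207))):
    m=cv2.inRange(cv2.cvtColor(cv2.imread(f),cv2.COLOR_BGR2HSV),(12,110,110),(35,255,255))[y0:y1,x0:x1]
    for r in m: print("".join(".#"[v>0] for v in r))
print("hub by eye",tri((216.6,290.2),(470.0,198.2)))
E
```

```text
Traceback (most recent call last):
TypeError: string indices must be integers, not 'numpy.bool'
```

```bash
python3 - <<'E'
from h import *
np.set_printoptions(precision=2,suppress=True)
c={}
for n,f,(x0,y0,x1,y1) in(("scene","pics/e_s.png",(205,277,230,304)),("top","pics/e_t.png",(456,191,484,207))):
    m=cv2.inRange(cv2.cvtColor(cv2.imread(f),cv2.COLOR_BGR2HSV),(12,110,110),(35,255,255))[y0:y1,x0:x1]
    for r in m: print("".join(".#"[int(v>0)] for v in r))
print("hub by eye",tri((216.6,290.2),(470.0,198.2)))
E
```

```text
........######........###
.......#..........#...###
.................#####...
.................######..
................#######..
...............#######...
..............#######....
..............######.....
.............#######.....
...........########......
.........#########.......
........##########.......
.......###########.......
.......###########.......
.......###########.......
.......##########........
.......#########.........
......########...........
.....#######.............
....#######..............
....#######..............
...#######...............
..#######................
.#######.................
.#######.................
..#####..................
.........................
...........................#
........................##..
.....................######.
..............##...########.
...........################.
...........###############..
..........##############....
.........############.......
......#############.........
...###############..........
..################..........
..#########..####...........
..######....................
...###......................
............................
............................
hub by eye (array([ 538.55, -161.68,  234.57]), [0.78, 0.78])
```

```bash
python3 -c "
from h import *
s=sense();print(s['time'],s['wrist_force']);print(close_job())"
```

```text
16.125 [ 0.62773532  0.84889515 -0.08122313]
the job is handed in; nothing more can be done
None
```

I fitted the cap to the filler neck, turned it clockwise until it held, released it and handed the job in at 16.1 s. The hand-in reports no verdict.

- **Pick-up:** I gripped the black cap across its head, along the slope of the bin, and lifted it straight out.
- **Insertion:** I read the notch angle from the top picture (about 0–1° from world x). The lugs went in on the first straight descent, with no searching turn. The force then rose about 1.6 N/mm, which matches the seal, not the lugs resting on the ring.
- **Locking:** I pressed to about 8 N and turned the cap about 67° clockwise in total, with almost no turning resistance. When I eased up 1.4 mm, the force fell by about 5 N; the seal alone would have given about 2 N, so the lock was holding. I did not turn it all the way to the 75° stop.
- **Last pictures:** After release the cap looked level on the neck. The plug and bearing were still in the bin, and the socket and bolt looked unmoved. The arm was clear of everything.

**Checks that disagreed:**
- My first automatic height check gave 238 mm for the cap top. Its colour mask had picked up yellow from the tank, so I discarded it.
- Picking the bar centre by eye gave 234.6 mm, between the 233 mm expected if locked and 236.5 mm if unlocked. Allowing for the roughly 2 mm that pictures had read too high against contact heights earlier, this fits locked.
- The two cameras put the neck centre about 4 mm apart, which I put down to the scene camera seeing the side of the seal. I used the position between them, and the spigot entered without resistance.

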